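# Isolate and vent a vacuum degassing chamber

### The job

The mould in the vacuum chamber is degassed: bring the chamber back to air. Only pushing the levers round with a fingertip, without pinching or forcing them, first shut the pump valve by swinging its red lever fully crosswise to its pipe, and only then open the vent valve by swinging its blue lever fully out in line with its pipe. Leave the pump valve shut and everything else on the bench and the lid where it stands.

Things in the scene. Friction and masses are not known exactly. Their poses are not given: they have to be found in the camera images.
- chamber: Vacuum station fixed on the bench, turned up to 0.45 rad; origin on the bench under the pot's centre, own x to the back, y to the left, z up. Base plate 460 x 320 x 12 mm (170 mm in front of the origin to 290 mm behind), steel pot 200 mm wide, clear lid 232 mm wide with its top at 190 mm, blue and grey pump behind the pot (220 mm wide, up to 153 mm tall)
- gauge (a point): centre of the face-up dial gauge (66 mm wide, top at 266 mm) on the brass tee above the lid's centre; its needle swings back as the vent opens. The tee's pipe runs along the chamber's y at height 222 mm, with a quarter-turn ball valve at either end: pump valve, red lever, at +y; vent valve, blue lever, at -y
- pump_stem (a point): turning axis (vertical) of the red pump lever, at the lever's mid height, 260 mm above the bench; at (0, +75, 260) mm in the chamber's frame
- vent_stem (a point): turning axis (vertical) of the blue vent lever, at the lever's mid height, 260 mm above the bench; at (0, -75, 260) mm in the chamber's frame
- pump_lever (a joint): angle of the red pump lever, rad: 0 = shut, against its stop, lever crosswise, pointing towards the robot (chamber's -x); 1.571 = open, against its stop, lever in line with the pipe, pointing outwards to the left (chamber's +y). Seen from above it turns anticlockwise to shut. It starts open or nearly so. Stiff (0.30 N m, about 4.5 N at the sleeve), has no spring and stays where it is left
- vent_lever (a joint): angle of the blue vent lever, rad: 0 = shut, lever crosswise, pointing towards the robot (chamber's -x); 1.571 = open, against its stop, lever in line with the pipe, pointing outwards to the right (chamber's -y). Seen from above it turns anticlockwise to open. It starts shut or nearly so. Same stiffness
- pump_lever_grip (a point): centre of the red plastic sleeve's pushing point, on the lever's middle line, 70 mm out from pump_stem. The flat sleeve is 18 mm wide and 7 mm thick and runs from 26 to 100 mm from the stem; when open a 12 mm steel tube lies below it, its top at 228 mm; otherwise free below down to the lid or plate
- vent_lever_grip (a point): same point on the blue sleeve of the vent lever, 70 mm out from vent_stem, same sizes; a 20 mm bronze silencer (top at 232 mm) lies below the lever's open position
- bracket: small grey printed bracket (34 x 46 x 20 mm) lying loose on the lid behind the gauge; origin under its centre
- mixing_cup: white plastic cup (54 mm diameter, 65 mm tall) standing loose on the base plate's front right corner; origin under its centre
- wash_bottle: white wash bottle with yellow cap and spout (74 mm diameter, 235 mm tall), loose; origin under its centre
- tape_dispenser: black tape dispenser (150 x 60 x 101 mm), loose; origin under its centre
- print_part: grey printed valve body (150 x 35 x 52 mm), loose; origin under its block
- tool_pot: brown pot of small tools (90 mm diameter, 190 mm tall), loose; origin under its centre
- sanding_stick: pink sanding stick (150 x 20 x 5 mm) lying loose on the base plate, along its right edge beside the pot; origin under its centre

How it is judged:
By the outcome, as a careful person would: the job done as asked, in the order asked, and still so for the second after the job is handed in, with the robot touching nothing.
It also fails if it takes over 54 s, if anything falls off the work surface, if the arm or the gripper's body presses on something with over 40 N, if the wrist force passes 120 N, or if a joint passes its speed limit or range.

### The arm

A 6-joint arm with a two-finger parallel gripper is mounted at the origin on the work surface. World frame = base frame: x ahead of the robot, y to its left, z up, the work surface at z = 0. Lengths are in mm, angles in rad, forces in N, time in s.
With the tool pointing down it reaches from about 300 to 775 mm from the base axis. Payload 14.6 kg.
Tool frame: the origin (TCP) lies midway between the tips of the shut fingers; the grasp point (between the pads) lies 19 mm behind it (manip.hold_point_z is the distance from the TCP to the grasp point, in mm); z points along the fingers, y is the direction in which the jaws open and shut (so a half turn about z gives the same grasp; the last joint's range is limited). The gripper opens to 94 mm and grips with 3 to 60 N. Pads are 16 mm wide; open, the fingers measure 119 mm over their backs; the gripper's body (75 mm by 177 mm) begins 78 mm behind the grasp point.
Start: joints at [1.08, 0.3, 1.521, -0, 1.321, -0.067], TCP at [226.171, 501.334, 205.446] pointing down, gripper open.
Joint ranges: [-3.03, 3.03], [-0.79, 2.21], [0.23, 2.52], [-1.04, 4.18], [0, 3.07], [-2.55, 2.55]. Speed limits (rad/s): [2.22, 2.22, 2.57, 3.14, 3.14, 3.14].

### API

Orientations are given as [roll, pitch, yaw] about the fixed x, y, z axes, in that order (R = Rz(yaw) Ry(pitch) Rx(roll)).
In Python, from cell import manip gives the robot as it stands.
- The arm moves only by the shell command python3 -m crank 'ROWS' [OPENING] [FORCE]. ROWS is JSON, a list of rows, each an object with "offset": the shift along the world's x, y, z in m, a list of three; "spin": the turn about the world's z in degrees. In form: [{"offset": [dx, dy, dz], "spin": spin}, ...]. A call has exactly 8 rows; each row is the pose to reach, as a shift and turn from the pose measured when the call began; what a row does not reach only later rows make up. A row lasts 1/12 s, in which the tool goes at most 41.7 mm and 7.16 degrees, less where a joint would pass 70% of its speed; a pose out of reach is approached as far as the arm can. A call with a gripper value outside its range is refused whole. OPENING is the opening, from 0 (shut) to 1 (fully open), set as the call begins (- or left out, the last holds). The fingers move at their own pace and stop on an object; FORCE is the grip in N (left out, the last holds). Time passes only in rows, so rows that repeat a pose let the fingers close, or fill a call up. It gives the time, the measured TCP pose, the force and the opening at its end, in the units of the state.
- manip.read_state(): the state, without advancing time (a new reading comes with each control period).
- manip.camera(name): name is "scene" or "top"; returns a dict with "pixels" (384x512x3 uint8, red, green, blue), "fx", "fy", "cx", "cy" (pixels), "extrinsics" (4x4, takes a point from world to camera coordinates). Camera axes: x right, y down, z forward; pixel columns grow to the right and rows downward; lengths in mm; the calibration is good to about 2 mm. A picture is of the moment at which its call begins. There is no depth.
- manip.sign_off(): hands the job in, once; it reports no verdict.
Trained networks look in a picture, given as the dict that the camera call returned (one of the last four; its "shot" number tells which), for a name from the list of things; names that differ only in an ending like _2 or _b are one class to them, and where a whole thing is asked for, a point or a joint stands for the part that bears it (a point fixed in the world has none). Each returns a list of dicts, best first, with "conf" (0 to 1); they miss things now and then, are a little off and sometimes report something else, mostly with a low value. They report only what shows in the picture. A call takes as long as a camera call.
- manip.search_frame(picture, name): "location" ([x, y, z] in mm, in world coordinates, good to about 4 mm: the middle of the surface that is visible of it).
- manip.masks_of(picture, name): "mask" (384x512 bool, what is visible of it).
The state is a dict: "clock": time; "joints": joint angles; "qd": joint speeds; "effort": joint torques, N m; "eef_pos": TCP position; "eef_rot": TCP orientation; "wrist_force": force on the tool from outside, world axes, zero at the start; "moment": the same for the moment, N m; "finger_gap": finger opening in mm.
Only numpy, scipy, OpenCV 4.12 (cv2) and the standard library are available. Lean on these libraries where they do the work, as an engineer would, in place of code of your own. Each camera call takes 0.05 s, during which the arm holds its last target. There are 200 camera calls.

## Working session

There is one attempt and no reset: what is moved stays moved. The work goes in short steps, Python scripts to look and compute and a shell command to move; the robot and the scene stay as the last step left them, time stands still between calls to the robot, and variables do not carry over. Pictures are saved under pics/ and viewed, about 8 in all and at most 12, crops included, and the job is handed in when it is done.

```bash
mkdir -p pics; ls
cat > h.py <<'E'
from cell import manip
import numpy as np, cv2
def proj(c,p):
    q=c["extrinsics"]@np.append(p,1); return np.array([c["fx"]*q[0]/q[2]+c["cx"],c["fy"]*q[1]/q[2]+c["cy"]])
def atz(c,uv,z):
    E=c["extrinsics"];R=E[:3,:3];t=E[:3,3];o=-R.T@t
    d=R.T@np.array([(uv[0]-c["cx"])/c["fx"],(uv[1]-c["cy"])/c["fy"],1]);return o+d*(z-o[2])/d[2]
def save(c,n): cv2.imwrite(f"pics/{n}.png",cv2.cvtColor(c["pixels"],cv2.COLOR_RGB2BGR))
E
python3 - <<'E'
from h import *
for n in("scene","top"):
    c=manip.camera(n); save(c,n+"1")
    print(n,c["fx"],np.round(-c["extrinsics"][:3,:3].T@c["extrinsics"][:3,3]))
    for k in("gauge","pump_stem","vent_stem","pump_lever_grip","vent_lever_grip","pump_lever","vent_lever","bracket","mixing_cup","wash_bottle","tape_dispenser","print_part","tool_pot","sanding_stick"):
        print(k,[(np.round(d["location"]).tolist(),round(d["conf"],2)) for d in manip.search_frame(c,k)[:2]])
s=manip.read_state();print(s)
E
```

```text
pics
scene 353.99861936877943 [1001. -516.  983.]
gauge [([639.0, -90.0, 111.0], 0.78)]
pump_stem [([544.0, -164.0, 262.0], 0.74), ([641.0, -89.0, 114.0], 0.64)]
vent_stem [([641.0, -93.0, 110.0], 0.62)]
pump_lever_grip [([505.0, 32.0, 266.0], 0.74), ([542.0, -168.0, 261.0], 0.72)]
vent_lever_grip [([546.0, -160.0, 263.0], 0.74), ([553.0, -468.0, 136.0], 0.24)]
pump_lever [([506.0, 32.0, 263.0], 0.54)]
vent_lever [([543.0, -162.0, 264.0], 0.57)]
bracket [([634.0, -58.0, 192.0], 0.65), ([586.0, 446.0, 30.0], 0.47)]
mixing_cup [([470.0, -231.0, 55.0], 0.74), ([633.0, -60.0, 194.0], 0.31)]
wash_bottle [([554.0, -466.0, 136.0], 0.56), ([543.0, -165.0, 262.0], 0.32)]
tape_dispenser []
print_part [([586.0, 447.0, 26.0], 0.56), ([644.0, -87.0, 114.0], 0.54)]
tool_pot [([308.0, -392.0, 80.0], 0.9)]
sanding_stick [([621.0, -196.0, 17.0], 0.55)]
top 440.5943070957738 [ 329.   -7. 1646.]
gauge [([575.0, -41.0, 116.0], 0.61)]
pump_stem [([575.0, -36.0, 126.0], 0.79)]
vent_stem [([580.0, -38.0, 126.0], 0.9)]
pump_lever_grip [([499.0, 43.0, 262.0], 0.75), ([536.0, -160.0, 265.0], 0.34)]
vent_lever
[... 529 characters left out ...]
 -38.0, 123.0], 0.4)]
{'clock': 1.5, 'joints': array([ 1.08041473e+00,  2.99911309e-01,  1.52098012e+00, -2.01251017e-05,
        1.32069405e+00, -6.66051400e-02]), 'qd': array([-2.87696085e-04,  2.07756471e-03, -7.71662357e-04, -1.44259250e-03,
       -5.08032425e-05,  8.24588777e-04]), 'effort': array([ 4.71045223e-04, -5.31647265e+01, -3.52918589e+01,  7.09340838e-02,
        2.12623074e-02,  2.92024913e-05]), 'eef_pos': array([226.17308066, 501.34353437, 205.44779242]), 'eef_rot': array([3.14158680e+00, 1.99330086e-05, 2.71782117e+00]), 'wrist_force': array([ 0.24377973, -0.66977373,  1.04316561]), 'moment': array([-0.09190246, -0.04766189, -0.02550642]), 'finger_gap': 93.83059829778153}
```

Run:
```python
import cv2
a=cv2.imread("pics/top1.png");b=cv2.imread("pics/scene1.png")
# rough crop around chamber, 
cv2.imwrite("pics/scene2x.png",cv2.resize(b,(768,576),interpolation=cv2.INTER_CUBIC))
cv2.imwrite("pics/top2x.png",cv2.resize(a,(768,576),interpolation=cv2.INTER_CUBIC))
```

```text
(no output)
```

View pics/scene2x.png

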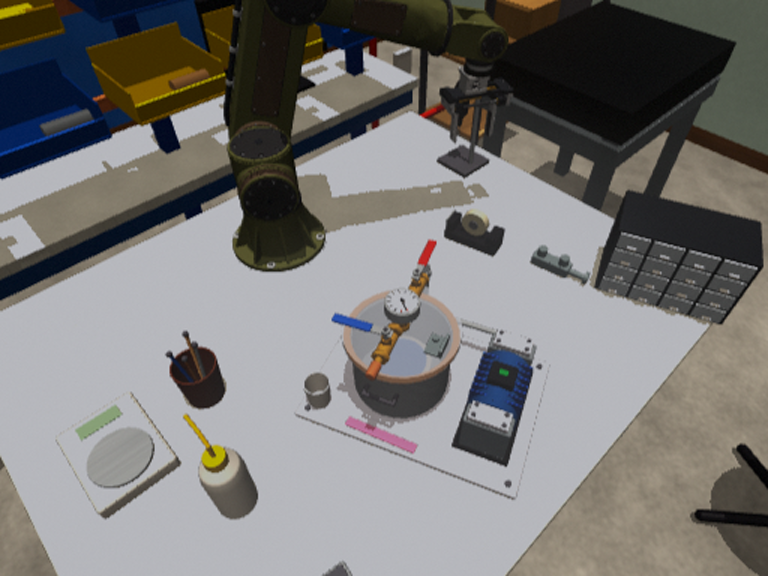

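View pics/top2x.png

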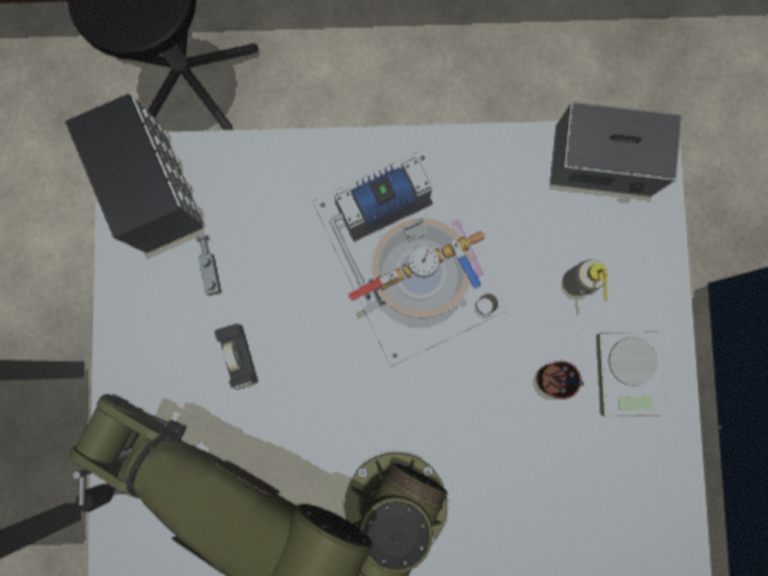

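Scene (768 px views): red lever roughly in line with the pipe at the upper left (top view 366,289), blue lever crosswise (top 469,271), gauge (424,261). Fitting the chamber pose and lever angles from both views.

```bash
cat > fit.py <<'E'
from h import *
from scipy.optimize import least_squares
def blobs(c):
    hsv=cv2.cvtColor(c["pixels"],cv2.COLOR_RGB2HSV);out={}
    def pick(m,guess):
        n,l,s,ct=cv2.connectedComponentsWithStats(m.astype(np.uint8))
        g=proj(c,guess);k=[i for i in range(1,n) if s[i,4]>20]
        k=[i for i in k if np.hypot(*(ct[i]-g))<30]
        if not k:return None
        i=max(k,key=lambda i:s[i,4]); ys,xs=np.where(l==i);P=np.c_[xs,ys].astype(float)
        m_=P.mean(0);u=np.linalg.svd(P-m_,full_matrices=False)[2][0];t=(P-m_)@u
        return m_,u,len(P)
    H,S,V=[hsv[...,i].astype(int) for i in range(3)]
    out["red"]=pick(((H<5)|(H>174))&(S>150)&(V>110),[499,43,262]) 
    out["blue"]=pick((H>104)&(H<125)&(S>130)&(V>70),[538,-160,262])
    g=proj(c,[577,-55,266]);yy,xx=np.mgrid[:384,:512]
    m=(S<40)&(V>165)&(np.hypot(xx-g[0],yy-g[1])<22)
    out["gauge"]=pick(m,[577,-55,266])
    return out
if __name__=="__main__":
    C=[manip.camera(n) for n in("scene","top")];B=[blobs(c) for c in C]
    for b in B: print({k:(None if v is None else (np.round(v[0],1).tolist(),np.round(v[1],2).tolist(),v[2])) for k,v in b.items()})
    def pts(p):
        x,y,th,a,b=p[:5];R=np.array([[np.cos(th),-np.sin(th)],[np.sin(th),np.cos(th)]])
        W=lambda q,z:np.append(R@np.array(q)+[x,y],z)
        L=lambda r,z=262:(W([-r*np.cos(a),75+r*np.sin(a)],z),W([-r*np.cos(b),-75-r*np.sin(b)],z))
        return W,L
    def res(p):
        W,L=pts(p);r=[]
        for c,bl in zip(C,B):
            for i,k in enumerate(("red","blue")):
                if bl[k] is None: continue
                m,u,_=bl[k];r+=list(proj(c,L(63)[i])-m)
                d=proj(c,L(100)[i])-proj(c,L(26)[i]);r.append(.4*(d[0]*u[1]-d[1]*u[0])/1)
            if bl["gauge"] is not None:r+=list(proj(c,W([0,0],266))-bl["gauge"][0])
        return r
    s=least_squares(res,[577,-60,.4,1.5,0.],loss="soft_l1")
    print(np.round(s.x,3),np.round(res(s.x),2));W,L=pts(s.x)
    print("stems",W([0,75],260).round(1),W([0,-75],260).round(1),"grips",[q.round(1) for q in L(70)])
E
python3 fit.py
```

```text
{'red': ([284.3, 168.1], [-0.46, 0.89], 93), 'blue': ([234.5, 214.8], [0.96, 0.27], 140), 'gauge': ([267.8, 194.7], [-0.02, 1.0], 345)}
{'red': None, 'blue': ([312.8, 180.5], [0.48, 0.88], 74), 'gauge': ([281.8, 172.9], [0.64, 0.77], 82)}
[ 5.54245e+02 -7.31530e+01  4.34000e-01  1.56500e+00  5.00000e-02] [ 0.19 -0.74 -0.06 -0.01 -0.23 -0.12  0.09  4.52 -0.01 -0.13  0.19  0.08
  0.55]
stems [522.7  -5.1 260. ] [ 585.8 -141.2  260. ] grips [array([492.9,  58.2, 262. ]), array([ 523.8, -173.8,  262. ])]
```

```bash
sed -i 's/(S>150)&(V>110)/(S>130)\&(V>90)/; s/H<5)|(H>174/H<7)|(H>170/' fit.py
sed -i 's/^    m=(S<40).*/    m=(S<60)\&(V>(165 if c["fx"]<400 else 130))\&(np.hypot(xx-g[0],yy-g[1])<(18 if c["fx"]<400 else 14))/; s/\[577,-55,266\]/[556,-73,266]/g' fit.py
cat >> fit.py <<'E'
    import sys
    T=[]
    for c in C:
        im=cv2.cvtColor(c["pixels"],cv2.COLOR_RGB2BGR);g=proj(c,W([0,0],240)).round().astype(int)
        x0,y0=g[0]-48,g[1]-60
        im=cv2.resize(im[y0:y0+120,x0:x0+96],None,fx=4,fy=4,interpolation=cv2.INTER_CUBIC)
        q=lambda p:tuple(((proj(c,p)-[x0,y0]+.5)*4).round().astype(int).tolist())
        for P in(W([0,75],260),W([0,-75],260),W([0,0],266),*L(26),*L(100)): cv2.circle(im,q(P),3,(0,255,0),-1)
        for rr in (W,): cv2.polylines(im,[np.array([q(W([33*np.cos(t),33*np.sin(t)],266)) for t in np.linspace(0,6.28,30)])],True,(255,0,255),1)
        T.append(im)
    cv2.imwrite(sys.argv[1],np.hstack(T))
E
python3 fit.py pics/ov1.png
```

```text
{'red': ([284.3, 168.1], [-0.45, 0.89], 94), 'blue': ([234.5, 214.8], [0.96, 0.27], 139), 'gauge': ([265.6, 194.2], [0.48, 0.87], 409)}
{'red': ([243.9, 192.1], [-0.89, 0.46], 68), 'blue': ([312.8, 180.6], [0.5, 0.87], 76), 'gauge': ([281.6, 172.2], [0.51, 0.86], 509)}
[ 5.5467e+02 -7.5075e+01  4.3500e-01  1.5800e+00  2.3000e-02] [ 0.08 -0.32  0.1  -0.21 -0.16  0.11  1.83  5.45 -0.56  0.46 -0.27  0.12
 -0.2  -0.22  0.9   1.13]
stems [523.1  -7.1 260. ] [ 586.3 -143.1  260. ] grips [array([494.2,  56.7, 262. ]), array([ 523.5, -174.1,  262. ])]
```

View pics/ov1.png

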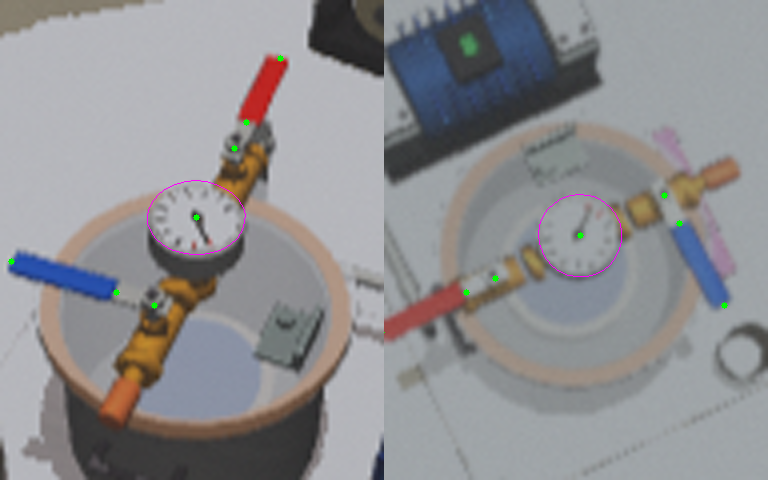

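The overlay agrees well with both levers, stems and gauge. The gauge colour blob was poor, but the robust fit rejected it. I get origin (554.7, -75.1), yaw 0.435, pump lever about 1.57 and vent about 0.03. Closing the gripper, rising, and going to behind the red lever.

```bash
python3 -m crank '[{"offset":[0,0,0.04],"spin":-7},{"offset":[0,0,0.08],"spin":-14},{"offset":[0,0,0.12],"spin":-21},{"offset":[0.01,-0.015,0.145],"spin":-28},{"offset":[0.033,-0.048,0.145],"spin":-35},{"offset":[0.056,-0.080,0.145],"spin":-42},{"offset":[0.079,-0.112,0.145],"spin":-49},{"offset":[0.102,-0.145,0.145],"spin":-56}]' 0 10
python3 -m crank '[{"offset":[0.023,-0.032,0],"spin":-7},{"offset":[0.045,-0.064,0],"spin":-14},{"offset":[0.068,-0.096,0],"spin":-21},{"offset":[0.09,-0.128,0],"spin":-28},{"offset":[0.113,-0.16,0],"spin":-35},{"offset":[0.136,-0.193,0],"spin":-42},{"offset":[0.16,-0.225,0],"spin":-49},{"offset":[0.18,-0.255,0],"spin":-56}]'
```

```text
clock: 2.37
eef_pos: [328.7, 354.8, 350.6]
eef_rot: [3.141, -0.0, 1.735]
wrist_force: [1.7, 1.4, 0.1]
finger_gap: 44.0
clock: 3.03
eef_pos: [509.7, 97.7, 350.6]
eef_rot: [3.141, -0.0, 0.751]
wrist_force: [0.1, 0.8, -0.4]
finger_gap: 0.7
```

```bash
python3 -m crank '[{"offset":[0.0175,-0.0257,0],"spin":-7},{"offset":[0.0175,-0.0257,0],"spin":-14},{"offset":[0.0175,-0.0257,-0.02],"spin":-18.1},{"offset":[0.0175,-0.0257,-0.045],"spin":-18.1},{"offset":[0.0175,-0.0257,-0.07],"spin":-18.1},{"offset":[0.0175,-0.0257,-0.09],"spin":-18.1},{"offset":[0.0175,-0.0257,-0.101],"spin":-18.1},{"offset":[0.0175,-0.0257,-0.101],"spin":-18.1}]'
python3 - <<'E'
from h import *
C=[manip.camera(n) for n in("scene","top")];T=[]
for c in C:
    im=cv2.cvtColor(c["pixels"],cv2.COLOR_RGB2BGR);g=proj(c,[520,30,255]).round().astype(int)
    T.append(cv2.resize(im[g[1]-40:g[1]+40,g[0]-40:g[0]+40],None,fx=5,fy=5,interpolation=cv2.INTER_CUBIC))
cv2.imwrite("pics/a1.png",np.hstack(T));print(manip.read_state()["wrist_force"])
E
```

```text
clock: 3.7
eef_pos: [526.5, 71.9, 247.6]
eef_rot: [-3.141, 0.003, 0.435]
wrist_force: [-0.4, -0.5, 1.0]
finger_gap: 0.6
[0.50436243 0.75504069 0.87770062]
```

View pics/a1.png

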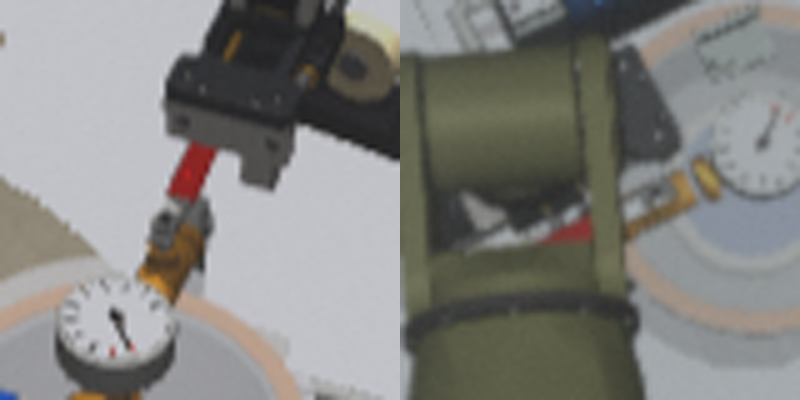

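The shut fingertips stand beside the red sleeve, on its far (+x) side, with the sleeve untouched. Working out the arc.

```bash
cat > arc.py <<'E'
import sys;from h import *
# stem x y, sign-> psi(a); off; cycle of lever angles travelled (deg) -> offsets from current TCP
def arc(stem,psi0,off,yaw0,travel,r=70,th=.435):
    s=manip.read_state();p=s["eef_pos"];y=s["eef_rot"][2]
    for t in travel:
        ps=psi0+np.radians(t);u=np.array([np.cos(ps),np.sin(ps)]);v=np.array([-u[1],u[0]])
        q=np.array(stem)+r*u-off*v
        print(t,np.round((q-p[:2])/1000,4).tolist(),"spin",round(float(np.degrees((yaw0+np.radians(t)-y+np.pi)%(2*np.pi)-np.pi)),1))
E
python3 -c "
from arc import *
arc((523.1,-7.1),.435+np.pi/2,17,.435,[0,3,6,12,18,24,30,36,42,48,54,60,66,72,78,82,84,86,88,90,91])"
```

```text
0 [-0.0185, -0.0085] spin -0.0
3 [-0.0222, -0.0093] spin 3.0
6 [-0.0258, -0.0103] spin 6.0
12 [-0.0329, -0.0129] spin 12.0
18 [-0.0396, -0.0163] spin 18.0
24 [-0.046, -0.0203] spin 24.0
30 [-0.0519, -0.025] spin 30.0
36 [-0.0573, -0.0302] spin 36.0
42 [-0.0622, -0.036] spin 42.0
48 [-0.0663, -0.0423] spin 48.0
54 [-0.0698, -0.049] spin 54.0
60 [-0.0726, -0.056] spin 60.0
66 [-0.0747, -0.0632] spin 66.0
72 [-0.076, -0.0707] spin 72.0
78 [-0.0764, -0.0782] spin 78.0
82 [-0.0763, -0.0832] spin 82.0
84 [-0.0761, -0.0857] spin 84.0
86 [-0.0759, -0.0882] spin 86.0
88 [-0.0755, -0.0907] spin 88.0
90 [-0.0751, -0.0932] spin 90.0
91 [-0.0748, -0.0944] spin 91.0
```

```bash
python3 -m crank '[{"offset":[-0.009,-0.004,0.001],"spin":0},{"offset":[-0.0185,-0.0085,0.001],"spin":0},{"offset":[-0.0222,-0.0093,0.001],"spin":3},{"offset":[-0.0258,-0.0103,0.001],"spin":6},{"offset":[-0.0329,-0.0129,0.001],"spin":12},{"offset":[-0.0396,-0.0163,0.001],"spin":18},{"offset":[-0.046,-0.0203,0.001],"spin":24},{"offset":[-0.0519,-0.025,0.001],"spin":30}]'
python3 -c "
from arc import *
arc((523.1,-7.1),.435+np.pi/2,17,.435,[30,36,42,48,54,60,66,72,75,78,81,84,86,88,90])"; python3 fit.py pics/ov2.png
```

```text
clock: 4.47
eef_pos: [475.9, 47.1, 253.2]
eef_rot: [3.138, -0.004, 0.964]
wrist_force: [6.9, 2.1, -2.0]
finger_gap: 0.8
30 [-0.0003, -0.0] spin -0.3
36 [-0.0057, -0.0053] spin 5.7
42 [-0.0105, -0.0111] spin 11.7
48 [-0.0147, -0.0174] spin 17.7
54 [-0.0182, -0.0241] spin 23.7
60 [-0.021, -0.0311] spin 29.7
66 [-0.023, -0.0383] spin 35.7
72 [-0.0243, -0.0457] spin 41.7
75 [-0.0247, -0.0495] spin 44.7
78 [-0.0248, -0.0533] spin 47.7
81 [-0.0247, -0.057] spin 50.7
84 [-0.0245, -0.0608] spin 53.7
86 [-0.0242, -0.0633] spin 55.7
88 [-0.0239, -0.0658] spin 57.7
90 [-0.0234, -0.0683] spin 59.7
{'red': ([273.1, 167.9], [0.33, 0.94], 82), 'blue': ([234.6, 214.8], [0.96, 0.26], 140), 'gauge': ([265.8, 194.8], [0.44, 0.9], 445)}
{'red': None, 'blue': ([312.7, 180.4], [0.5, 0.87], 78), 'gauge': ([281.7, 172.2], [0.47, 0.88], 515)}
[ 5.55515e+02 -7.35130e+01  4.19000e-01  9.75000e-01  5.40000e-02] [-0.15 -0.88  0.13 -0.22 -0.24  0.05  2.26  4.76  0.15 -0.05 -0.05  0.21
  0.8 ]
stems [525.  -5. 260.] [ 586. -142.  260.] grips [array([465.5,  31.9, 262. ]), array([ 523.7, -173.9,  262. ])]
```

The red lever follows, at about 7 N. z has crept up to 253, so I lower by 5 mm while continuing, slowing towards the stop.

```bash
python3 -m crank '[{"offset":[-0.003,-0.0025,-0.004],"spin":2.7},{"offset":[-0.0057,-0.0053,-0.006],"spin":5.7},{"offset":[-0.0105,-0.0111,-0.006],"spin":11.7},{"offset":[-0.0147,-0.0174,-0.006],"spin":17.7},{"offset":[-0.0182,-0.0241,-0.006],"spin":23.7},{"offset":[-0.021,-0.0311,-0.006],"spin":29.7},{"offset":[-0.023,-0.0383,-0.006],"spin":35.7},{"offset":[-0.0237,-0.042,-0.006],"spin":38.7}]'
python3 -c "
from arc import *
arc((523.1,-7.1),.435+np.pi/2,17,.435,[66,69,72,75,78,80,82,84,86,88,90])"
```

```text
clock: 5.23
eef_pos: [452.1, 4.8, 248.4]
eef_rot: [3.136, -0.004, 1.638]
wrist_force: [3.2, 5.9, -0.3]
finger_gap: 0.5
66 [0.0008, 0.004] spin -2.9
69 [0.0, 0.0003] spin 0.1
72 [-0.0005, -0.0035] spin 3.1
75 [-0.0008, -0.0072] spin 6.1
78 [-0.001, -0.011] spin 9.1
80 [-0.001, -0.0135] spin 11.1
82 [-0.0009, -0.016] spin 13.1
84 [-0.0007, -0.0185] spin 15.1
86 [-0.0004, -0.021] spin 17.1
88 [-0.0001, -0.0235] spin 19.1
90 [0.0004, -0.026] spin 21.1
```

```bash
python3 -m crank '[{"offset":[-0.0005,-0.0035,0],"spin":3.1},{"offset":[-0.0008,-0.0072,0],"spin":6.1},{"offset":[-0.001,-0.011,0],"spin":9.1},{"offset":[-0.001,-0.0135,0],"spin":11.1},{"offset":[-0.001,-0.0145,0],"spin":12},{"offset":[-0.0009,-0.016,0],"spin":13.1},{"offset":[-0.0009,-0.016,0],"spin":13.1},{"offset":[-0.0009,-0.016,0],"spin":13.1}]'
python3 fit.py pics/ov3.png
```

```text
clock: 5.9
eef_pos: [451.3, -10.8, 249.1]
eef_rot: [3.135, -0.004, 1.863]
wrist_force: [-0.0, 4.3, -0.2]
finger_gap: 0.3
{'red': ([257.6, 175.6], [0.95, 0.31], 106), 'blue': ([234.5, 214.7], [0.96, 0.27], 142), 'gauge': ([265.6, 195.0], [0.54, 0.84], 444)}
{'red': None, 'blue': ([312.7, 180.5], [0.5, 0.86], 77), 'gauge': ([281.7, 171.5], [0.74, 0.67], 488)}
[ 5.54508e+02 -7.29520e+01  4.24000e-01  2.70000e-02  6.00000e-02] [-0.19 -0.22 -0.18 -0.14 -0.25 -0.13  2.38  4.24  0.1  -0.04 -0.02  0.1
  1.88]
stems [523.6  -4.6 260. ] [ 585.4 -141.3  260. ] grips [array([459.1, -31.7, 262. ]), array([ 523.4, -173.9,  262. ])]
```

Lever reads about 0.03. Creeping to the stop and watching the force.

```bash
python3 -m crank '[{"offset":[0,-0.0004,0],"spin":0.5},{"offset":[0.0001,-0.0008,0],"spin":1},{"offset":[0.0002,-0.0012,0],"spin":1.5},{"offset":[0.0002,-0.0016,0],"spin":2},{"offset":[0.0003,-0.002,0],"spin":2},{"offset":[0.0003,-0.002,0],"spin":2},{"offset":[0.0003,-0.002,0],"spin":2},{"offset":[0.0003,-0.002,0],"spin":2}]'
python3 -m crank '[{"offset":[0,-0.0004,0],"spin":0.5},{"offset":[0.0001,-0.0008,0],"spin":1},{"offset":[0.0002,-0.0012,0],"spin":1.5},{"offset":[0.0002,-0.0016,0],"spin":2},{"offset":[0.0003,-0.002,0],"spin":2},{"offset":[0.0003,-0.002,0],"spin":2},{"offset":[0.0003,-0.002,0],"spin":2},{"offset":[0.0003,-0.002,0],"spin":2}]'
```

```text
clock: 6.67
eef_pos: [451.4, -12.7, 249.2]
eef_rot: [3.135, -0.005, 1.899]
wrist_force: [-1.9, 5.8, 1.0]
finger_gap: 0.6
clock: 7.33
eef_pos: [451.6, -14.6, 249.2]
eef_rot: [3.135, -0.005, 1.933]
wrist_force: [-0.9, 5.5, 0.5]
finger_gap: 0.5
```

```bash
python3 -m crank '[{"offset":[0,-0.0004,0],"spin":0.5},{"offset":[0.0001,-0.0008,0],"spin":1},{"offset":[0.0002,-0.0012,0],"spin":1.5},{"offset":[0.0002,-0.0016,0],"spin":2},{"offset":[0.0003,-0.002,0],"spin":2},{"offset":[0.0003,-0.002,0],"spin":2},{"offset":[0.0003,-0.002,0],"spin":2},{"offset":[0.0003,-0.002,0],"spin":2}]'
python3 fit.py pics/ov4.png
```

```text
clock: 8.0
eef_pos: [451.6, -15.7, 249.2]
eef_rot: [3.135, -0.007, 1.968]
wrist_force: [-4.2, 11.2, 1.1]
finger_gap: 0.7
{'red': ([257.0, 176.4], [0.96, 0.28], 106), 'blue': ([234.4, 214.7], [0.96, 0.28], 142), 'gauge': ([265.2, 195.1], [0.62, 0.78], 460)}
{'red': None, 'blue': ([312.8, 180.5], [0.49, 0.87], 79), 'gauge': ([281.6, 171.3], [0.77, 0.64], 481)}
[ 5.54357e+02 -7.31090e+01  4.24000e-01 -3.00000e-02  5.80000e-02] [-0.16 -0.21 -0.24 -0.09 -0.25 -0.18  2.73  4.08  0.06  0.02  0.1   0.23
  2.06]
stems [523.5  -4.8 260. ] [ 585.2 -141.5  260. ] grips [array([460.6, -35.5, 262. ]), array([ 523.2, -173.9,  262. ])]
```

Force doubled and motion lags, so this looks like the stop. One more millimetre confirms it, then back off along +y of the chamber and up.

```bash
python3 -m crank '[{"offset":[0.0002,-0.0008,0],"spin":0},{"offset":[0.0004,-0.0015,0],"spin":0},{"offset":[0.0004,-0.0018,0],"spin":0},{"offset":[0.0004,-0.0018,0],"spin":0},{"offset":[0.0004,-0.0018,0],"spin":0},{"offset":[0.0004,-0.0018,0],"spin":0},{"offset":[0.0004,-0.0018,0],"spin":0},{"offset":[0.0004,-0.0018,0],"spin":0}]'
```

```text
clock: 8.77
eef_pos: [451.6, -15.8, 249.2]
eef_rot: [3.135, -0.01, 1.969]
wrist_force: [-4.3, 16.5, 2.1]
finger_gap: 0.7
```

Confirmed: 17 N and no motion. Retreating.

```bash
python3 -m crank '[{"offset":[-0.005,0.011,0],"spin":0},{"offset":[-0.0105,0.0227,0],"spin":0},{"offset":[-0.0105,0.0227,0.0],"spin":0},{"offset":[-0.0105,0.0227,0.03],"spin":0},{"offset":[-0.0105,0.0227,0.07],"spin":0},{"offset":[-0.0105,0.0227,0.1],"spin":-5},{"offset":[-0.01,0.02,0.1],"spin":-12},{"offset":[-0.005,0.01,0.1],"spin":-19}]'
python3 - <<'E'
from h import *
s=manip.read_state();print((np.array([507.3,-138.8,249])-s["eef_pos"])/1000,np.degrees(.435-s["eef_rot"][2]))
E
```

```text
clock: 9.43
eef_pos: [446.9, -5.8, 351.4]
eef_rot: [3.131, -0.009, 1.632]
wrist_force: [-1.0, 0.2, -1.6]
finger_gap: 0.5
[ 0.0603861  -0.13296575 -0.10236345] -68.56503134582326
```

```bash
python3 -m crank '[{"offset":[0.006,-0.013,0],"spin":-7},{"offset":[0.015,-0.034,0],"spin":-14},{"offset":[0.025,-0.055,0],"spin":-21},{"offset":[0.034,-0.075,0],"spin":-28},{"offset":[0.043,-0.095,0],"spin":-35},{"offset":[0.052,-0.115,0],"spin":-42},{"offset":[0.06,-0.133,0],"spin":-49},{"offset":[0.0604,-0.133,0],"spin":-56}]'
python3 fit.py pics/ov5.png
python3 - <<'E'
from h import *
s=manip.read_state();print((np.array([507.3,-138.8,249])-s["eef_pos"])/1000,np.degrees(.435-s["eef_rot"][2]))
E
```

```text
clock: 10.1
eef_pos: [508.0, -142.0, 350.7]
eef_rot: [3.13, -0.007, 0.645]
wrist_force: [-1.1, 1.4, -0.6]
finger_gap: 0.7
{'red': ([257.0, 176.5], [0.96, 0.28], 104), 'blue': ([234.7, 214.8], [0.96, 0.27], 136), 'gauge': ([265.3, 195.0], [0.59, 0.81], 439)}
{'red': ([269.6, 201.7], [0.45, 0.89], 89), 'blue': None, 'gauge': ([280.0, 170.8], [-0.25, 0.97], 428)}
[ 5.53253e+02 -7.02210e+01  4.32000e-01 -1.38285e+02  9.60000e-02] [-0.15 -0.6  -0.46 -0.02 -0.26 -0.54  3.1   3.44 -0.13 -0.15  0.49  0.92
  2.92]
stems [521.9  -2.1 260. ] [ 584.6 -138.3  260. ] grips [array([460. , -34.9, 262. ]), array([ 524.2, -173.6,  262. ])]
[-0.00011095  0.00115008 -0.10208256] -12.32546438635563
```

View pics/ov5.png

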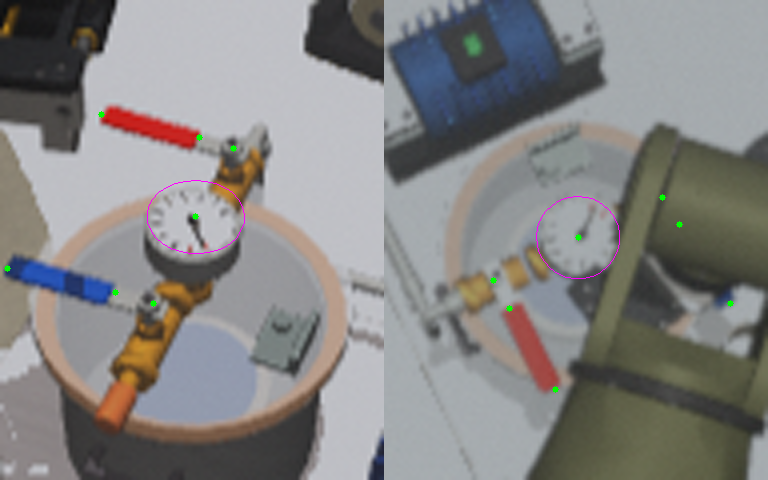

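The red lever is crosswise and was driven onto its stop. Descending beside the blue lever, on its inner side.

```bash
python3 -m crank '[{"offset":[0,0.001,0],"spin":-7},{"offset":[0,0.001,-0.01],"spin":-12.3},{"offset":[0,0.001,-0.03],"spin":-12.3},{"offset":[0,0.001,-0.05],"spin":-12.3},{"offset":[0,0.001,-0.07],"spin":-12.3},{"offset":[0,0.001,-0.09],"spin":-12.3},{"offset":[0,0.001,-0.102],"spin":-12.3},{"offset":[0,0.001,-0.102],"spin":-12.3}]'
python3 -c "
from arc import *
save(manip.camera('scene'),'b1')
im=cv2.imread('pics/b1.png');cv2.imwrite('pics/b1c.png',cv2.resize(im[150:270,190:310],None,fx=4,fy=4,interpolation=cv2.INTER_CUBIC))
arc((586,-142),.435+np.pi,21.5,.435,[0,3,6,12,18,24,30,36,42,48])"
```

```text
clock: 10.87
eef_pos: [506.5, -138.5, 246.9]
eef_rot: [3.133, -0.005, 0.44]
wrist_force: [0.5, -0.2, -0.2]
finger_gap: 0.3
0 [0.0064, -0.0133] spin -0.2
3 [0.007, -0.0171] spin 2.8
6 [0.0079, -0.0208] spin 5.8
12 [0.0101, -0.0282] spin 11.8
18 [0.0131, -0.0352] spin 17.8
24 [0.0168, -0.042] spin 23.8
30 [0.0211, -0.0482] spin 29.8
36 [0.0262, -0.054] spin 35.8
42 [0.0317, -0.0593] spin 41.8
48 [0.0379, -0.0639] spin 47.8
```

View pics/b1c.png

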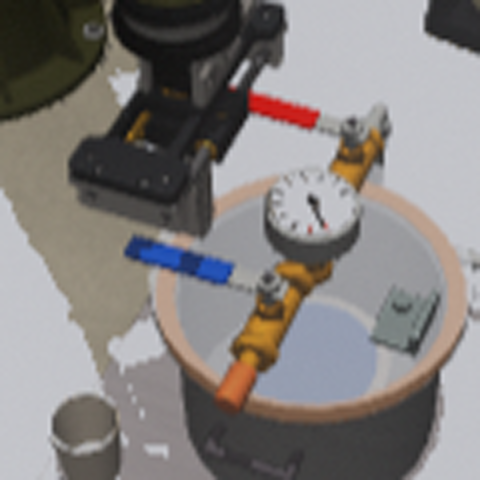

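The finger stands on the inner side of the blue sleeve, clear of the gauge. Pushing.

```bash
python3 -m crank '[{"offset":[0.0032,-0.0066,0.002],"spin":0},{"offset":[0.0064,-0.0133,0.002],"spin":0},{"offset":[0.007,-0.0171,0.002],"spin":2.8},{"offset":[0.0079,-0.0208,0.002],"spin":5.8},{"offset":[0.0101,-0.0282,0],"spin":11.8},{"offset":[0.0131,-0.0352,0],"spin":17.8},{"offset":[0.0168,-0.042,0],"spin":23.8},{"offset":[0.0211,-0.0482,0],"spin":29.8}]'
python3 -c "
from arc import *
arc((586,-142),.435+np.pi,21.5,.435,[30,33,36,42,48,54,60,66,69,72,75,78,81,84,87,90])";python3 fit.py pics/ov6.png
```

```text
clock: 11.58
eef_pos: [528.6, -187.2, 249.8]
eef_rot: [3.131, -0.008, 0.966]
wrist_force: [-2.1, 6.5, 0.8]
finger_gap: 0.4
30 [-0.0004, 0.0002] spin -0.4
33 [0.0021, -0.0027] spin 2.6
36 [0.0046, -0.0055] spin 5.6
42 [0.0102, -0.0108] spin 11.6
48 [0.0163, -0.0154] spin 17.6
54 [0.0229, -0.0194] spin 23.6
60 [0.0298, -0.0226] spin 29.6
66 [0.0371, -0.0252] spin 35.6
69 [0.0408, -0.0261] spin 38.6
72 [0.0445, -0.0269] spin 41.6
75 [0.0483, -0.0275] spin 44.6
78 [0.0521, -0.0279] spin 47.6
81 [0.056, -0.028] spin 50.6
84 [0.0598, -0.028] spin 53.6
87 [0.0636, -0.0278] spin 56.6
90 [0.0674, -0.0274] spin 59.6
{'red': ([257.0, 176.5], [0.96, 0.28], 104), 'blue': ([232.8, 224.7], [-0.99, 0.14], 145), 'gauge': ([265.8, 194.9], [0.56, 0.83], 428)}
{'red': ([269.7, 201.7], [0.45, 0.9], 88), 'blue': None, 'gauge': ([281.6, 172.4], [0.45, 0.89], 531)}
[ 5.53372e+02 -7.27440e+01  4.22000e-01 -3.40000e-02  6.05000e-01] [-0.28 -0.54 -0.22 -0.2  -0.12  0.34  1.96  4.06 -0.02 -0.16  0.23  0.14
  1.34]
stems [522.7  -4.3 260. ] [ 584.1 -141.2  260. ] grips [array([459.8, -35.1, 262. ]), array([ 547.8, -201.1,  262. ])]
```

```bash
python3 -m crank '[{"offset":[0.0021,-0.0027,0],"spin":2.6},{"offset":[0.0046,-0.0055,-0.001],"spin":5.6},{"offset":[0.0102,-0.0108,-0.001],"spin":11.6},{"offset":[0.0163,-0.0154,-0.001],"spin":17.6},{"offset":[0.0229,-0.0194,-0.001],"spin":23.6},{"offset":[0.0298,-0.0226,-0.001],"spin":29.6},{"offset":[0.0371,-0.0252,-0.001],"spin":35.6},{"offset":[0.0408,-0.0261,-0.001],"spin":38.6}]'
python3 -m crank '[{"offset":[0.0035,-0.0009,0],"spin":3},{"offset":[0.007,-0.0015,0],"spin":6},{"offset":[0.0095,-0.0017,0],"spin":8},{"offset":[0.011,-0.0018,0],"spin":9},{"offset":[0.0125,-0.0019,0],"spin":10},{"offset":[0.0125,-0.0019,0],"spin":10},{"offset":[0.0125,-0.0019,0],"spin":10},{"offset":[0.0125,-0.0019,0],"spin":10}]'
python3 -c "
from arc import *
arc((586,-142),.435+np.pi,21.5,.435,[78,80,82,84,86,88,90])";python3 fit.py pics/ov7.png
```

```text
clock: 12.35
eef_pos: [569.7, -214.3, 248.8]
eef_rot: [3.131, -0.007, 1.639]
wrist_force: [-4.7, 2.2, 1.9]
finger_gap: 0.3
clock: 13.02
eef_pos: [582.0, -216.4, 249.1]
eef_rot: [3.131, -0.007, 1.811]
wrist_force: [-3.5, 1.7, 0.6]
finger_gap: 0.2
78 [-0.0013, 0.0014] spin -0.9
80 [0.0012, 0.0012] spin 1.1
82 [0.0038, 0.0012] spin 3.1
84 [0.0064, 0.0012] spin 5.1
86 [0.0089, 0.0013] spin 7.1
88 [0.0115, 0.0016] spin 9.1
90 [0.014, 0.0019] spin 11.1
{'red': ([257.7, 176.9], [0.97, 0.24], 98), 'blue': ([241.1, 241.5], [-0.61, 0.79], 121), 'gauge': ([266.5, 195.1], [0.9, 0.44], 480)}
{'red': ([269.7, 201.7], [0.45, 0.9], 88), 'blue': None, 'gauge': ([281.8, 172.4], [0.49, 0.87], 540)}
[ 5.53881e+02 -7.63060e+01  3.80000e-01 -3.80000e-02  1.46900e+00] [-0.41 -0.39  0.46  0.51 -3.15  0.03  0.41  4.58  0.03 -0.91 -0.12  1.08
  1.16]
stems [526.   -6.7 260. ] [ 581.7 -145.9  260. ] grips [array([462.1, -35.1, 262. ]), array([ 601. , -213.2,  262. ])]
```

Creeping to the blue stop in 2.5 mm steps.

```bash
python3 -m crank '[{"offset":[0.0006,0,0],"spin":0.5},{"offset":[0.0012,0,0],"spin":1},{"offset":[0.0018,0,0],"spin":1.5},{"offset":[0.0025,0,0],"spin":2},{"offset":[0.0025,0,0],"spin":2},{"offset":[0.0025,0,0],"spin":2},{"offset":[0.0025,0,0],"spin":2},{"offset":[0.0025,0,0],"spin":2}]'
python3 -m crank '[{"offset":[0.0006,0,0],"spin":0.5},{"offset":[0.0012,0,0],"spin":1},{"offset":[0.0018,0,0],"spin":1.5},{"offset":[0.0025,0.0001,0],"spin":2},{"offset":[0.0025,0.0001,0],"spin":2},{"offset":[0.0025,0.0001,0],"spin":2},{"offset":[0.0025,0.0001,0],"spin":2},{"offset":[0.0025,0.0001,0],"spin":2}]'
```

```text
clock: 13.78
eef_pos: [584.5, -216.4, 249.1]
eef_rot: [3.131, -0.007, 1.847]
wrist_force: [-4.0, 0.7, -0.9]
finger_gap: 0.4
clock: 14.45
eef_pos: [587.1, -216.3, 249.1]
eef_rot: [3.131, -0.007, 1.882]
wrist_force: [-3.2, -0.1, -0.7]
finger_gap: 0.4
```

```bash
python3 -m crank '[{"offset":[0.0006,0.0001,0],"spin":0.5},{"offset":[0.0012,0.0003,0],"spin":1},{"offset":[0.0018,0.0004,0],"spin":1.5},{"offset":[0.0025,0.0005,0],"spin":2},{"offset":[0.0025,0.0005,0],"spin":2},{"offset":[0.0025,0.0005,0],"spin":2},{"offset":[0.0025,0.0005,0],"spin":2},{"offset":[0.0025,0.0005,0],"spin":2}]'
python3 fit.py pics/ov8.png
```

```text
clock: 15.12
eef_pos: [589.7, -216.0, 249.1]
eef_rot: [3.131, -0.006, 1.916]
wrist_force: [-3.1, -3.3, -1.6]
finger_gap: 0.9
{'red': ([260.0, 177.6], [0.98, 0.21], 74), 'blue': ([244.0, 242.0], [-0.53, 0.85], 141), 'gauge': ([266.8, 194.6], [0.88, 0.48], 449)}
{'red': ([269.7, 201.7], [0.45, 0.9], 88), 'blue': None, 'gauge': ([281.8, 172.4], [0.49, 0.87], 541)}
[555.639 -75.303  75.763 -50.334 114.685] [-1.81 -0.67  0.65  0.23 -2.69  0.28  0.82  5.26 -0.18 -1.92  0.02  0.76
  0.62]
stems [528.9  -5.2 260. ] [ 582.4 -145.4  260. ] grips [array([465.4, -34.7, 262. ]), array([ 608.5, -210.3,  262. ])]
```

```bash
python3 -m crank '[{"offset":[0.0006,0.0002,0],"spin":0.5},{"offset":[0.0012,0.0004,0],"spin":1},{"offset":[0.0018,0.0006,0],"spin":1.5},{"offset":[0.0025,0.0008,0],"spin":2},{"offset":[0.0025,0.0008,0],"spin":2},{"offset":[0.0025,0.0008,0],"spin":2},{"offset":[0.0025,0.0008,0],"spin":2},{"offset":[0.0025,0.0008,0],"spin":2}]'
```

```text
clock: 15.88
eef_pos: [592.2, -215.5, 249.2]
eef_rot: [3.131, -0.006, 1.951]
wrist_force: [-2.6, -5.1, -1.5]
finger_gap: 0.6
```

```bash
python3 -m crank '[{"offset":[0.0005,0.0002,0],"spin":0.5},{"offset":[0.001,0.0004,0],"spin":1},{"offset":[0.0015,0.0006,0],"spin":1},{"offset":[0.002,0.0008,0],"spin":1},{"offset":[0.002,0.0008,0],"spin":1},{"offset":[0.002,0.0008,0],"spin":1},{"offset":[0.002,0.0008,0],"spin":1},{"offset":[0.002,0.0008,0],"spin":1}]'
```

```text
clock: 16.55
eef_pos: [593.7, -215.3, 249.1]
eef_rot: [3.132, -0.005, 1.968]
wrist_force: [-7.0, -6.3, -1.7]
finger_gap: 0.4
```

Force is rising (9 N). One more step to confirm the stop.

```bash
python3 -m crank '[{"offset":[0.0005,0.0002,0],"spin":0},{"offset":[0.001,0.0004,0],"spin":0},{"offset":[0.0015,0.0006,0],"spin":0},{"offset":[0.002,0.0008,0],"spin":0},{"offset":[0.002,0.0008,0],"spin":0},{"offset":[0.002,0.0008,0],"spin":0},{"offset":[0.002,0.0008,0],"spin":0},{"offset":[0.002,0.0008,0],"spin":0}]'
```

```text
clock: 17.22
eef_pos: [593.9, -215.4, 249.1]
eef_rot: [3.136, -0.007, 1.968]
wrist_force: [-18.9, -6.5, 1.6]
finger_gap: 0.5
```

Stop confirmed (20 N, no motion). Backing off, rising and moving aside.

```bash
python3 -m crank '[{"offset":[-0.0136,-0.0063,0],"spin":0},{"offset":[-0.0272,-0.0126,0],"spin":0},{"offset":[-0.0272,-0.0126,0],"spin":0},{"offset":[-0.0272,-0.0126,0.03],"spin":0},{"offset":[-0.0272,-0.0126,0.07],"spin":0},{"offset":[-0.0272,-0.0126,0.1],"spin":0},{"offset":[-0.05,0,0.1],"spin":0},{"offset":[-0.08,0.02,0.1],"spin":0}]'
python3 -m crank '[{"offset":[-0.02,0.03,0],"spin":0},{"offset":[-0.04,0.06,0],"spin":0},{"offset":[-0.06,0.09,0],"spin":0},{"offset":[-0.08,0.12,0],"spin":0},{"offset":[-0.1,0.15,0],"spin":0},{"offset":[-0.12,0.18,0],"spin":0},{"offset":[-0.14,0.21,0],"spin":0},{"offset":[-0.16,0.24,0],"spin":0}]'
python3 -m crank '[{"offset":[-0.01,0.035,0],"spin":0},{"offset":[-0.02,0.07,0],"spin":0},{"offset":[-0.03,0.105,0],"spin":0},{"offset":[-0.04,0.14,0],"spin":0},{"offset":[-0.04,0.175,0],"spin":0},{"offset":[-0.04,0.21,0],"spin":0},{"offset":[-0.04,0.24,0],"spin":0},{"offset":[-0.04,0.24,0],"spin":0}]'
python3 fit.py pics/ov9.png
```

```text
clock: 17.88
eef_pos: [515.3, -195.5, 350.1]
eef_rot: [3.133, -0.005, 1.968]
wrist_force: [0.6, -0.6, -1.3]
finger_gap: 0.3
clock: 18.55
eef_pos: [354.4, 46.2, 350.6]
eef_rot: [3.132, -0.005, 1.968]
wrist_force: [0.6, -0.1, 0.2]
finger_gap: 0.3
clock: 19.22
eef_pos: [313.7, 290.5, 350.3]
eef_rot: [3.132, -0.006, 1.972]
wrist_force: [0.7, -0.6, -0.1]
finger_gap: 0.4
{'red': ([257.0, 176.5], [0.96, 0.28], 104), 'blue': ([246.5, 240.5], [-0.48, 0.88], 169), 'gauge': ([265.3, 194.7], [0.54, 0.84], 395)}
{'red': ([269.7, 201.7], [0.45, 0.89], 82), 'blue': ([321.1, 154.7], [-0.89, 0.45], 73), 'gauge': ([281.7, 172.3], [0.5, 0.87], 522)}
[ 5.54125e+02 -7.48250e+01  4.17000e-01 -1.30000e-02  1.59300e+00] [-0.3  -0.39 -0.02  0.19 -0.61  0.34  2.09  4.82  0.06 -0.28 -0.07  0.07
  0.2   0.03  0.73  1.2 ]
stems [523.8  -6.2 260. ] [ 584.5 -143.4  260. ] grips [array([460.1, -35.4, 262. ]), array([ 614.2, -206.8,  262. ])]
```

View pics/ov9.png

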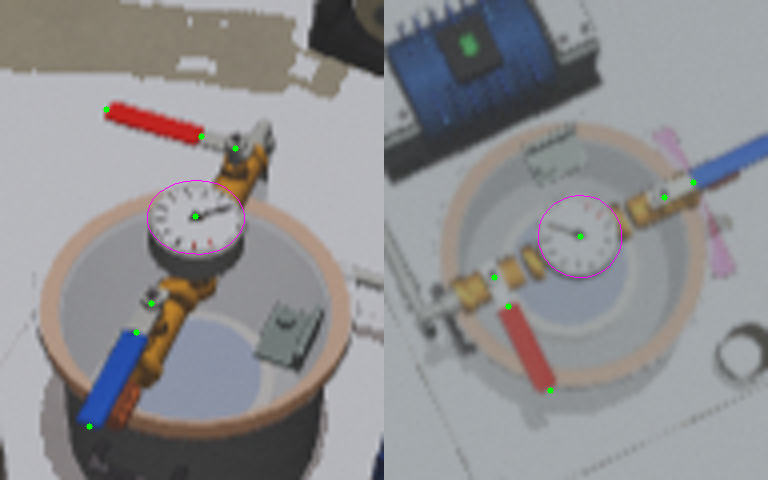

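Run:
```python
from h import *
for n in("scene","top"):
    c=manip.camera(n)
    for k in("bracket","mixing_cup","sanding_stick","wash_bottle","tape_dispenser","tool_pot","print_part"):
        print(n,k,[(np.round(d["location"]).tolist(),round(d["conf"],2)) for d in manip.search_frame(c,k)[:1]])
```

```text
scene bracket [([633.0, -60.0, 195.0], 0.69)]
scene mixing_cup [([471.0, -230.0, 54.0], 0.79)]
scene sanding_stick [([622.0, -193.0, 16.0], 0.57)]
scene wash_bottle [([549.0, -470.0, 136.0], 0.74)]
scene tape_dispenser [([375.0, 365.0, 46.0], 0.56)]
scene tool_pot [([307.0, -392.0, 80.0], 0.79)]
scene print_part [([585.0, 444.0, 29.0], 0.69)]
top bracket [([630.0, -56.0, 194.0], 0.6)]
top mixing_cup [([478.0, -236.0, 36.0], 0.77)]
top sanding_stick [([601.0, -212.0, 21.0], 0.53)]
top wash_bottle [([519.0, -444.0, 144.0], 0.81)]
top tape_dispenser [([389.0, 367.0, 32.0], 0.67)]
top tool_pot [([292.0, -396.0, 68.0], 0.66)]
top print_part [([580.0, 445.0, 30.0], 0.66)]
```

Red is crosswise (-0.01), blue is in line (1.59), the gauge needle has swung, and the loose things are where they were. Handing in.

```bash
python3 -c "
from cell import manip
print(manip.sign_off(), manip.read_state()['clock'])"
```

```text
the job is handed in; nothing more can be done
the job is handed in; nothing more can be done
```

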